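# Slide a weld nest home and ratchet its clamp tight

## Robot

A 6-joint arm with a two-finger parallel gripper is mounted at the origin on the work surface. World frame = base frame: x ahead of the robot, y to its left, z up, the work surface at z = 0. Lengths are in m, angles in rad, forces in N, time in s.
With the tool pointing down it reaches from about 0.4 to 0.825 m from the base axis. Payload 7 kg.
Tool frame: the origin (TCP) lies midway between the tips of the shut fingers; the grasp point (between the pads) lies behind it (r.grip_point_offset is the z of the grasp point in the tool frame, in m); z points along the fingers, y is the direction in which the jaws open and shut (so a half turn about z gives the same grasp; the last joint's range is limited). The gripper opens to 88 mm and grips with 3 to 60 N. Pads are 19 mm wide; open, the fingers measure 130 mm over their backs; the gripper's body (78 mm by 193 mm) begins 47 mm behind the grasp point.
Start: joints at [1.622, 0.359, 0.012, 0, -1.224, -0.288], TCP at [0.158, 0.656, 0.227] pointing down, gripper open.
Joint ranges: [-3.07, 3.07], [-1.43, 2.12], [-1.02, 1.25], [-3.03, 1.67], [-3.05, -0], [-3.03, 3.03]. Speed limits (rad/s): [2.39, 2.39, 3.01, 3.14, 3.14, 3.14].

## Interface

Orientations are given as a unit quaternion [x, y, z, w].
In Python, from plant import r gives the robot as it stands. The module is installed in compiled form; this text tells all that it offers. Calls block until the motion is done:
- r.move_to(position, orientation): joint-space move of the TCP to a pose.
- r.move_linear(position, speed=0.15, rot=None, until_force=None): straight line of the TCP; rot=None keeps the orientation; speed is the mean speed in m/s. With until_force (N) it stops when the force on the tool has changed by that much, and returns True; else False.
- r.goto_joints(angles): joint-space move.
- r.ungrasp() and r.close_gripper(grasp_force=None): open the fingers fully, or close them until they stop; grasp_force is the grip in N (None keeps the last).
- r.dwell(seconds).
- r.solve_ik(position, orientation): joint angles nearest the present ones, or None.
- r.snapshot(name): name is "scene" or "top"; returns a dict with "frame" (400x640x3 uint8, blue, green, red), "z_map" (400x640 float32, m along the optical axis (not along the pixel's ray), 0 where there is no reading), "intrinsics" (3x3 intrinsics, pixels), "k1" (the pictures are not rectified: a ray, as slopes to the right and down, at radius r is drawn at 1 + k1 r^2 times it, then the intrinsics apply), "view" (4x4, takes a point from world to camera coordinates). Camera axes: x right, y down, z forward; pixel columns grow to the right and rows downward; lengths in m; the calibration is good to about 2 mm. A picture is of the moment at which its call begins.
A pose or a line that the arm cannot do raises r.MotionError and nothing moves.
- r.job_done(): hands the job in, once; it reports no verdict.
Trained networks look in the newest picture that a camera, given by its name, has taken for a name from the list of things; names that differ only in an ending like _2 or _b are one class to them, and where a whole thing is asked for, a point or a joint stands for the part that bears it (a point fixed in the world has none). Each returns a list of dicts, best first, with "score" (0 to 1); they miss things now and then, are a little off and sometimes report something else, mostly with a low value. They report only what shows in the picture. A call takes as long as a camera call.
- r.trace(camera, label): "mask" (400x640 bool, what is visible of it) and "point" ([column, row] in pixels, amid what is visible of it).
Readings, each from a call of its own:
- r.get_time_s(): time.
- r.get_q(): joint angles.
- r.get_joint_vel(): joint speeds.
- r.get_joint_efforts(): joint torques, N m.
- r.get_tcp_pos(): TCP position.
- r.get_orientation(): TCP orientation.
- r.get_wrist_force(): force on the tool from outside, world axes, zero at the start.
- r.get_moment(): the same for the moment, N m.
- r.get_gripper_width(): finger opening in m.
Only numpy, scipy, OpenCV 4.12 (cv2) and the standard library are available. Lean on these libraries where they do the work, as an engineer would, in place of code of your own. Each camera call takes 0.05 s, during which the arm holds its last target.

## Task

Push the nest carriage along its rails until it is fully home against the end stop, then clamp it there by turning the clamp screw clockwise (seen from above) until it is tight. The black-knobbed lever turns the screw, but it can only swing a little way between its two pillars: after each tightening swing lift it by its knob to free its pins from the teeth, swing it back while lifted, and let it drop in again. Finish with the lever dropped in between the teeth and let go, and leave the other things on the bench alone.

Things in the scene. Friction and masses are not known exactly. Their poses are not given: they have to be found in the camera images.
- fixture: Fixed aluminium base plate 260 (x) by 480 (y) by 16 mm. Origin at bench level, 30 mm from the plate's centre towards -y; at yaw 0 x points away from the robot. Rails run along y at x = +-45 mm. A dark end stop stands at x -25, y -12 mm, top 60 mm high. Two steel pillars (16 mm thick, tops 112 mm high), 60 mm from the lever's pivot, limit the lever's swing.
- carriage (a joint): Carriage position along the rails (m), growing towards the fixture's -y; 0.12 = home against the end stop. Sliding takes about 4 N; it stays where it is left. The carriage is a 130 by 120 mm aluminium nest with a black sleeve lying in it, whose top is about 100 mm above the bench.
- push_plate (a point): Point on the carriage's upright black push plate, 20 mm below its top edge and 115 mm above the bench, mid-width and mid-thickness. The plate is 70 mm wide (fixture x), 12 mm thick (fixture y), its top at 135 mm height, free on its +y side and about 19 mm clear of the nest wall on its -y side; it can be pinched from above or pushed.
- pivot (a point): Point on the upright axis of the screw and lever, 84 mm above the bench (top of the lever's arm when down), at fixture x 50, y -130 mm. At mid-swing the knob lies on the fixture's -x side of it; the arm meets the pillars 0.58 rad either side of mid-swing. Clockwise from above, the tightening way, takes the knob towards the carriage.
- knob (a point): Centre of the lever's upright round black knob, 110 mm from the pivot axis, 112 mm above the bench when the lever is down. The knob is a plain cylinder 26 mm in diameter and 56 mm tall, from the top of the arm (84 mm above the bench) to 140 mm; pinch it from above. It does not turn on the arm. The arm under it is 18 mm wide and 12 mm thick.
- lift (a joint): Height of the lever above its seat (m): 0 = fully down, its two 5 mm pins between the teeth of the screw; about 0.011 = pins resting on top of the teeth; 0.020 = top of travel. It drops by its own weight: lifting takes about 6 N. Lifted above 0.012 the lever is free of the screw and swings freely.
- screw (a joint): Clamp screw angle (rad), growing clockwise from above; 1.6 = tight, turns no further. Its 92 mm disc under the lever has 16 radial teeth (0.393 rad apart, 0.1 rad play). The lever may land on top of a tooth: it drops in when swung a little more clockwise with the knob free to sink. Takes 0.25 N m (2.5 N at the knob). Swinging the lever back while it is down unscrews it. Stays where left.
- sleeve: Bystander: a loose black moulded sleeve on a foot, 130 mm long, 60 mm across; origin under its middle. Leave alone.
- scrap_tray: Bystander: an open steel tray 130 by 190 by 50 mm; origin under its middle. Leave alone.
- jar: Bystander: a white jar, 60 mm in diameter and 80 mm tall; origin under its middle. Leave alone.

How it is judged:
On the way, in this order (a step that is already met when the one before it is completed fails the run):
1. the carriage is home against its end stop (within 4 mm) (value of joint carriage above 0.116 m), for 0.2 s.
2. the screw has been turned tight (within 0.12 rad) with the carriage home (value of joint carriage above 0.116 m and value of joint screw above 1.48 rad), for 0.2 s.
At the end, for the whole second after the job is handed in: The carriage is home against its end stop (within 4 mm), the screw is tight (within 0.12 rad of its limit), and the lever is let go and down in its teeth (within 4 mm) (all of step 2 and value of joint lift below 0.004 m); the robot touches nothing.
It fails at once if a bystander was moved more than 20 mm (distance of any of sleeve, scrap_tray, jar from where it was at the start of the episode above 0.02 m).
It also fails if it takes over 64 s, if anything falls off the work surface, if the arm or the gripper's body presses on something with over 40 N, if the wrist force passes 120 N, or if a joint passes its speed limit or range.

## Working session

There is one attempt and no reset: what is moved stays moved. The work goes in short steps, each a Python script; the robot and the scene stay as the last script left them, time stands still between calls to the robot, and variables do not carry over. Pictures are saved under pics/ and viewed, and the job is handed in when it is done.

```bash
mkdir -p pics
cat > h.py <<'E'
import numpy as np, cv2
from plant import r
def cloud(s):
    K=np.array(s["intrinsics"]);k1=s["k1"];z=s["z_map"];V=np.array(s["view"])
    v,u=np.mgrid[0:400,0:640]
    d=np.array([k1,0,0,0,0],float)
    p=cv2.undistortPoints(np.stack([u.ravel(),v.ravel()],1).astype(np.float64)[:,None],K,d)[:,0]
    P=np.c_[p*z.ravel()[:,None],z.ravel()]
    W=(P-V[:3,3])@V[:3,:3]
    W[z.ravel()==0]=np.nan
    return W.reshape(400,640,3)
def proj(s,p):
    V=np.array(s["view"]);c=V[:3,:3]@np.array(p)+V[:3,3]
    a=c[:2]/c[2];a=a*(1+s["k1"]*(a@a));K=np.array(s["intrinsics"])
    return np.array([K[0,0]*a[0]+K[0,2],K[1,1]*a[1]+K[1,2]])
E
python3 - <<'E'
from h import *
for c in ["scene","top"]:
    s=r.snapshot(c);cv2.imwrite(f"pics/{c}0.png",s["frame"]);W=cloud(s)
    print(c,s["k1"],np.linalg.inv(s["view"])[:3,3])
    for l in ["fixture","carriage","push_plate","pivot","knob","screw","sleeve","scrap_tray","jar"]:
        for t in r.trace(c,l)[:2]:
            m=t["mask"];u,v=map(int,t["point"]);w=W[m]
            print(l,round(t["score"],2),(u,v),m.sum(),np.round(np.nanmedian(w,0),3),np.round(np.nanpercentile(w,2,0),3),np.round(np.nanpercentile(w,98,0),3))
print(r.get_time_s(),r.get_orientation(),r.grip_point_offset)
E
```

```text
scene -0.0671167230469993 [ 1.19889283 -0.47471842  1.14871921]
fixture 0.9 (336, 214) 8618 [0.625 0.    0.018] [ 0.448 -0.214  0.009] [0.747 0.242 0.115]
fixture 0.34 (201, 260) 2652 [ 0.49  -0.47   0.007] [ 0.432 -0.56  -0.   ] [ 0.569 -0.375  0.051]
carriage 0.65 (365, 193) 1748 [0.635 0.102 0.078] [0.549 0.013 0.016] [0.687 0.188 0.133]
push_plate 0.93 (366, 197) 1636 [0.635 0.101 0.079] [0.552 0.014 0.032] [0.686 0.175 0.133]
pivot 0.58 (340, 214) 8705 [0.624 0.002 0.018] [ 0.446 -0.215  0.005] [0.749 0.244 0.115]
knob 0.57 (303, 207) 285 [ 0.543 -0.104  0.087] [ 0.508 -0.17   0.079] [ 0.64  -0.078  0.142]
knob 0.21 (200, 259) 2596 [ 0.49  -0.472  0.007] [ 0.433 -0.561 -0.   ] [ 0.569 -0.376  0.051]
screw 0.95 (302, 228) 822 [ 0.605 -0.138  0.071] [ 0.51  -0.188  0.018] [ 0.649 -0.079  0.14 ]
sleeve 0.63 (429, 160) 476 [0.599 0.44  0.046] [0.535 0.423 0.002] [0.657 0.473 0.059]
scrap_tray 0.79 (199, 260) 2625 [ 0.489 -0.472  0.007] [ 0.432 -0.56  -0.   ] [ 0.569 -0.377  0.051]
scrap_tray 0.3 (335, 215) 8604 [ 0.624 -0.     0.018] [ 0.447 -0.214  0.009] [0.748 0.242 0.115]
jar 0.
[... 725 characters left out ...]
558 -0.111  0.085] [ 0.501 -0.164  0.045] [ 0.639 -0.071  0.142]
knob 0.74 (352, 192) 409 [ 0.569 -0.117  0.086] [ 0.501 -0.163  0.079] [ 0.635 -0.071  0.141]
screw 0.71 (358, 184) 1097 [ 0.593 -0.129  0.071] [ 0.502 -0.183  0.015] [ 0.647 -0.072  0.14 ]
sleeve 0.92 (156, 186) 854 [0.592 0.446 0.051] [0.532 0.426 0.005] [0.653 0.478 0.059]
scrap_tray 0.83 (467, 219) 3283 [ 0.502 -0.47   0.004] [ 0.433 -0.558 -0.001] [ 0.565 -0.367  0.051]
scrap_tray 0.58 (300, 188) 13821 [0.586 0.024 0.017] [ 0.447 -0.202  0.012] [0.741 0.253 0.112]
jar 0.57 (164, 240) 526 [0.435 0.411 0.077] [0.408 0.394 0.003] [0.463 0.445 0.083]
1.0 [ 9.92999354e-01 -1.18119783e-01 -1.30368732e-05  1.98891839e-05] -0.0188
```

View pics/scene0.png

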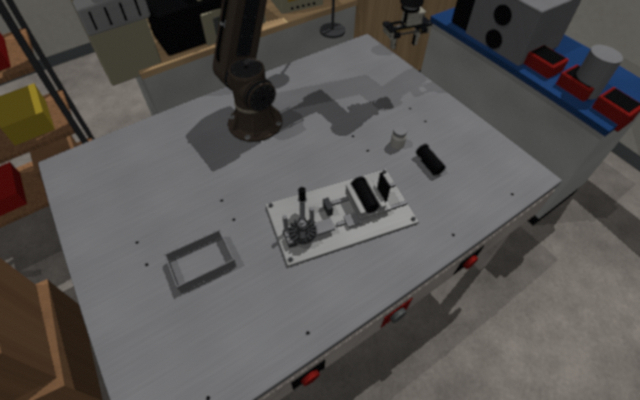

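View pics/top0.png

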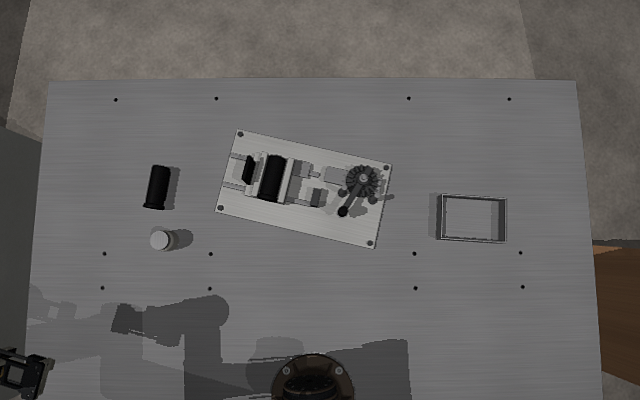

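Run:
```python
from h import *
def fitc(P):
    A=np.c_[2*P[:,:2],np.ones(len(P))];x=np.linalg.lstsq(A,(P[:,:2]**2).sum(1),rcond=None)[0];return x[:2]
for c in ["scene","top"]:
    s=r.snapshot(c);W=cloud(s);P=W.reshape(-1,3);P=P[~np.isnan(P[:,0])]
    f=P[(abs(P[:,2]-.016)<.005)&(P[:,0]>.4)&(P[:,0]<.8)&(abs(P[:,1])<.32)]
    print(c,"plate",cv2.minAreaRect(f[:,:2].astype(np.float32)))
    k=P[(P[:,2]>.128)&(P[:,2]<.15)&(P[:,0]<.56)&(P[:,1]<-.03)&(P[:,1]>-.25)&(P[:,0]>.45)];print("knob",len(k),np.median(k,0),k.min(0),k.max(0))
    q=P[(P[:,2]>.125)&(P[:,2]<.15)&(P[:,0]>.5)&(P[:,0]<.75)&(abs(P[:,1]-.15)<.1)];print("plate top",len(q),np.median(q,0),q.min(0),q.max(0),cv2.minAreaRect(q[:,:2].astype(np.float32)))
    g=P[(P[:,2]>.105)&(P[:,2]<.12)&(P[:,0]>.5)&(P[:,0]<.75)&(P[:,1]<.0)&(P[:,1]>-.3)]
    n,l,_,cc=cv2.kmeans(g.astype(np.float32),2,None,(3,50,1e-4),5,2),0,0,0
    print("pillars",len(g),n[2])
    d=P[(P[:,2]>.06)&(P[:,2]<.1)&(P[:,0]>.5)&(P[:,0]<.75)&(P[:,1]<-.05)&(P[:,1]>-.3)];print("disc",len(d),d.min(0),d.max(0))
```

```text
scene plate ((0.5950856804847717, 0.022188261151313782), (0.4812108874320984, 0.26357799768447876), 76.61732482910156)
knob 52 [ 0.51629542 -0.0878653   0.13788616] [ 0.50076552 -0.09918659  0.12854061] [ 0.52658128 -0.07337077  0.14356367]
plate top 71 [0.63218999 0.16989676 0.13304033] [0.59563308 0.15843451 0.12505315] [0.66454598 0.18495077 0.1392469 ] ((0.629176139831543, 0.1714000254869461), (0.011715224012732506, 0.07088887691497803), 74.71697235107422)
pillars 96 [[ 0.54925746 -0.0909913   0.11188875]
 [ 0.5875193  -0.16121253  0.11012883]]
disc 540 [ 0.50731569 -0.19085991  0.06009826] [ 0.65244634 -0.07083127  0.09981719]
top plate ((0.5946771502494812, 0.025714382529258728), (0.48149746656417847, 0.260586678981781), 76.65827178955078)
knob 80 [ 0.51270364 -0.08228199  0.13874583] [ 0.50050454 -0.0952758   0.12867206] [ 0.52372685 -0.07140457  0.14372705]
plate top 119 [0.62932105 0.17515145 0.13366672] [0.59650922 0.16296492 0.12599556] [0.66265678 0.18829081 0.13869519] ((0.6297167539596558, 0.17587898671627045), (0.012626888230443, 0.06813842803239822), 76.82926940917969)
pillars 94 [[ 0.5658033  -0.08633892  0.11070669]
 [ 0.58444625 -0.15762623  0.11056996]]
disc 592 [ 0.50093164 -0.18776155  0.06003566] [ 0.65197526 -0.06907007  0.09958341]
```

The pictures show the lever knob at (343,212) and the screw at (362,180) in the top view. The push plate is at (248,170), and its +y side is free. The measured points fit the given sizes: fixture yaw is about -13.4°, the knob is 109 mm from the pivot, and the knob is about +0.33 rad from mid-swing. I'll push the carriage first.

```bash
cat >> h.py <<'E'
YAW=np.radians(76.64-90)
FX=np.array([np.cos(YAW),np.sin(YAW)]);FY=np.array([-FX[1],FX[0]])
C=np.array([.595,.0245])
O=C-.03*FY
def F(x,y,z): return list(O+x*FX+y*FY)+[z]
def inv(p): d=np.array(p[:2])-O; return d@FX,d@FY
def down(th): return [float(np.cos(th/2)),float(np.sin(th/2)),0.,0.]
PIV=np.array(F(.05,-.13,0)[:2])
E
python3 - <<'E'
from h import *
print("pivot",PIV,"plate",inv([.630,.1737]),"knob",inv([.5135,-.0840]))
r.close_gripper(20)
q=down(YAW)
r.move_to(F(0,.245,.19),q)
r.move_linear(F(0,.245,.098),speed=.15)
print(r.get_time_s(),r.get_wrist_force())
hit=r.move_linear(F(0,.07,.098),speed=.07,until_force=18)
print(hit,inv(r.get_tcp_pos()),r.get_tcp_pos(),r.get_wrist_force(),r.get_time_s())
E
```

```text
pivot [ 0.60667588 -0.14272343] plate (np.float64(-0.0004226431228816478), np.float64(0.18324967005768947)) knob (np.float64(-0.05422344441171554), np.float64(-0.09439581213260194))
5.5917 [ 0.10941427 -0.38463111  0.86298056]
True (np.float64(0.00032355872248310654), np.float64(0.140726764314114)) [0.62090029 0.13215545 0.09816068] [0.27779678 6.01711526 0.67393033] 7.0833
```

Run:
```python
from h import *
hit=r.move_linear(F(0,.07,.098),speed=.05,until_force=25)
print(hit,inv(r.get_tcp_pos()),r.get_wrist_force(),r.get_time_s())
s=r.snapshot("top");cv2.imwrite("pics/t1.png",cv2.resize(s["frame"][100:280,200:420],None,fx=3,fy=3))
```

```text
True (np.float64(0.0003892059999032187), np.float64(0.14105150733886718)) [-0.55634974  5.0161054   1.49337875] 7.5
```

View pics/t1.png

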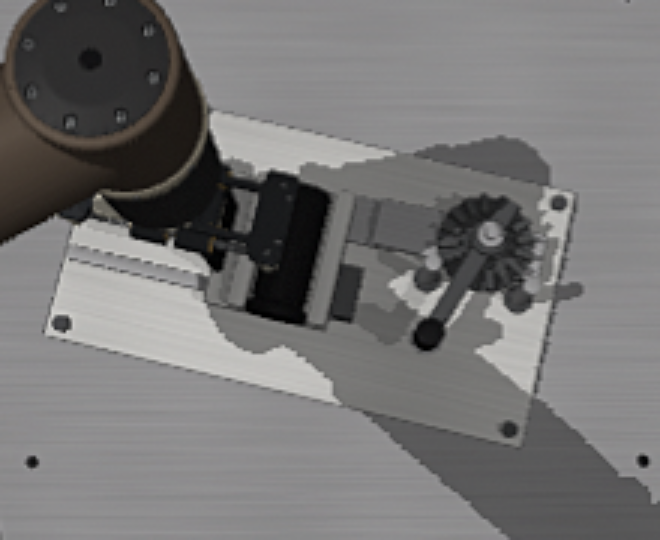

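The push stopped at the same place twice, and the nest wall sits against the dark stop at (347,290), so the carriage is home. Next I'll back off, pinch the knob, lift it and swing it back.

```bash
cat >> h.py <<'E'
def hand(phi,off=0.,z=.116,R=.110):
    x=.05-R*np.cos(phi)+off*np.sin(phi); y=-.13+R*np.sin(phi)+off*np.cos(phi)
    return F(x,y,z),down(YAW-phi)
def arc(a,b,off=0.,z=.116,seg=.23,speed=.12,uf=None):
    n=max(1,int(np.ceil(abs(b-a)/seg)))
    for p in np.linspace(a,b,n+1)[1:]:
        P,q=hand(p,off,z)
        if r.move_linear(P,speed=speed,rot=q,until_force=uf): return True,p
    return False,b
def handphi():
    x,y=inv(r.get_tcp_pos()); return np.arctan2(y+.13,.05-x),np.hypot(y+.13,x-.05)
E
python3 - <<'E'
from h import *
p=r.get_tcp_pos()
r.move_linear(F(0,.16,.105),speed=.1)
r.move_linear(F(0,.19,.21),speed=.25)
W=cloud(r.snapshot("top")); 
PHI=np.arctan2(-.0944+.13,.05+.0542);print("phi",PHI)
r.ungrasp()
P,q=hand(PHI,z=.21); r.move_to(P,q); print(r.get_q())
for ph,off in[(-.55,0),(-.55,.031),(.58,.031),(.58,0)]:
    a,b=hand(ph,off); print(ph,np.round(r.solve_ik(a,b),2))
P,q=hand(PHI); r.move_linear(P,speed=.12)
f0=np.array(r.get_wrist_force())
r.close_gripper(30)
print(r.get_gripper_width(),np.array(r.get_wrist_force())-f0,r.get_time_s())
P[2]+=.017; r.move_linear(P,speed=.06); print(np.array(r.get_wrist_force())-f0,r.get_gripper_width(),r.get_time_s())
s=r.snapshot("scene");cv2.imwrite("pics/s2.png",cv2.resize(s["frame"][130:290,220:440],None,fx=3,fy=3))
E
```

```text
phi 0.3292173886299049
[ 2.16124234e-01  1.16765601e-01 -3.48784241e-01  8.57199034e-05
 -1.10457957e+00  7.93171375e-01]
-0.55 [ 0.03  0.23 -0.45  0.   -0.89  1.86]
-0.55 [ 0.09  0.2  -0.49  0.   -0.88  1.8 ]
0.58 [ 0.28  0.26 -0.4   0.   -0.91  0.48]
0.58 [ 0.25  0.23 -0.45  0.   -0.89  0.51]
0.025428393396403723 [-0.22695759 -0.61399083 -0.60278395] 13.0333
[ 3.34569268 -1.76547751 -6.50284892] 0.02498845348006271 13.4667
```

View pics/s2.png

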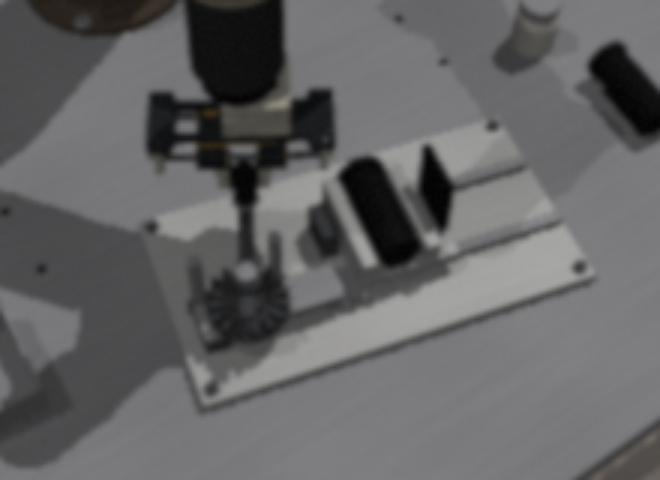

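The knob is held and lifted: -6.5 N matches the lever's weight, and the nest still touches the stop at (325,228). Next: swing back, drop, and make the first tightening stroke with open fingers.

Run:
```python
from h import *
PHI=.3292
print(arc(PHI,-.54,z=.133,uf=20),handphi(),r.get_wrist_force(),r.get_time_s())
r.ungrasp(); r.dwell(.1)
P,q=hand(-.54,z=.116); r.move_linear(P,speed=.1,rot=q)
s=r.snapshot("scene");cv2.imwrite("pics/s3.png",cv2.resize(s["frame"][130:290,220:440],None,fx=3,fy=3))
P,q=hand(-.54,.026); r.move_linear(P,speed=.1)
print(arc(-.54,.58,off=.029,uf=15,speed=.1),handphi(),r.get_wrist_force(),r.get_time_s())
s=r.snapshot("top");cv2.imwrite("pics/t3.png",cv2.resize(s["frame"][100:280,200:420],None,fx=3,fy=3))
```

```text
(False, -0.54) (np.float64(-0.5372145381985067), np.float64(0.1090624099444731)) [ 5.29629325  1.90496654 -6.15305395] 14.9833
(False, 0.58) (np.float64(0.8341142094493853), np.float64(0.11361321348660107)) [-0.38347034  0.47257396  0.37703385] 19.0583
```

View pics/s3.png

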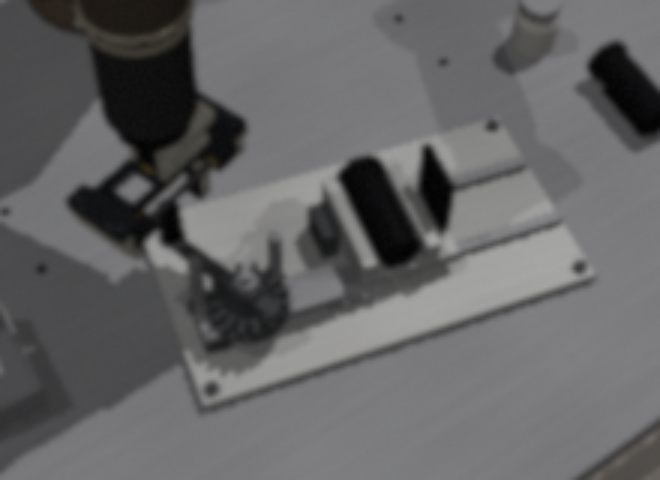

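View pics/t3.png

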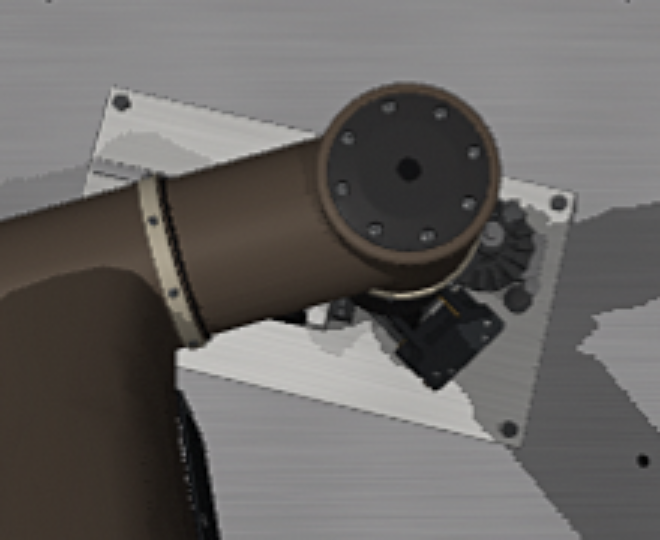

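Run:
```python
from h import *
s=r.snapshot("scene");cv2.imwrite("pics/s4.png",cv2.resize(s["frame"][150:270,240:400],None,fx=5,fy=5))
```

```text
(no output)
```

View pics/s4.png

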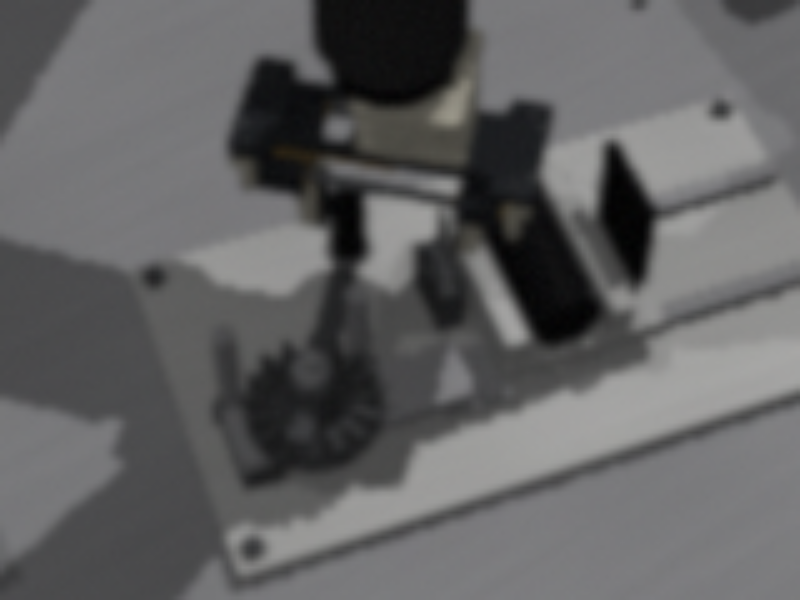

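The lever followed the trailing finger; the knob is at (348,235), close to the pillar on the carriage side. I'll measure the arm height to see whether the pins are in, then repeat.

```bash
cat >> h.py <<'E'
def lever(cam="scene",snap=None):
    """returns height and angle of arm from depth between pillar radius and knob"""
    s=snap or r.snapshot(cam);W=cloud(s).reshape(-1,3);W=W[~np.isnan(W[:,0])]
    d=W[:,:2]-O;x=d@FX;y=d@FY
    R=np.hypot(x-.05,y+.13);a=np.arctan2(y+.13,.05-x)
    m=(R>.07)&(R<.094)&(abs(a)<.75)&(W[:,2]>.06)&(W[:,2]<.106)
    h=np.median(W[m,2]) if m.any() else np.nan
    return m.sum(),round(float(np.median(a[m])),3),round(float(h),4),np.round(np.percentile(W[m,2],[25,75,90]),4)
def regrip(phi):
    P,q=hand(phi); r.move_linear(P,speed=.12,rot=q)
    f0=np.array(r.get_wrist_force()); r.close_gripper(30)
    P[2]+=.017; r.move_linear(P,speed=.08); print("lift f",np.round(np.array(r.get_wrist_force())-f0,1),r.get_gripper_width())
def back(a,b):
    print("back",arc(a,b,z=.133,uf=20,speed=.15),handphi()); r.ungrasp()
    P,q=hand(b); r.move_linear(P,speed=.1,rot=q); print("landed",lever(),r.get_time_s())
def stroke(a,b,uf=15):
    P,q=hand(a,.026); r.move_linear(P,speed=.12)
    n=5
    for p in np.linspace(a,b,n+1)[1:]:
        P,q=hand(p,.029)
        h=r.move_linear(P,speed=.1,rot=q,until_force=uf)
        print(round(p,2),h,np.round(handphi(),3),np.round(r.get_wrist_force(),1))
        if h: break
    print("stroke end",lever(),r.get_time_s())
E
python3 - <<'E'
from h import *
print(lever()); P,q=hand(.56); r.move_linear(P,speed=.12,rot=q); print(lever())
E
```

```text
(np.int64(32), 0.532, 0.0845, array([0.0826, 0.0855, 0.087 ]))
(np.int64(31), 0.532, 0.0836, array([0.0818, 0.085 , 0.0868]))
```

The arm top is at 84 mm, so the lever is down in the teeth. Second cycle.

Run:
```python
from h import *
regrip(.555)
back(.555,-.54)
stroke(-.54,.58)
```

```text
lift f [ 3.  -1.9 -5.3] 0.025402277946478702
back (False, -0.54) (np.float64(-0.536774983410931), np.float64(0.10886134990071379))
landed (np.int64(33), -0.611, 0.0935, array([0.0914, 0.0945, 0.0956])) 24.625
-0.32 False [-0.059  0.114] [-0.7  0.7  0.9]
-0.09 False [0.162 0.114] [ 0.2 -1.3 -0.3]
0.13 False [0.374 0.114] [-0.7 -4.6  1.1]
0.36 True [0.396 0.112] [ -0.3 -17.2   2.4]
stroke end (np.int64(36), 0.063, 0.0842, array([0.0828, 0.0852, 0.0869])) 26.5
```

The stroke stopped at 17 N with the lever down at about +0.12 rad, well short of the pillar, which suggests the screw is tight. I'll confirm with a firmer push.

Run:
```python
from h import *
print(handphi(),r.get_wrist_force())
P,q=hand(.25,.029)
h=r.move_linear(P,speed=.05,rot=q,until_force=25)
print(h,handphi(),r.get_wrist_force(),lever())
P,q=hand(.12,0.); r.move_linear(P,speed=.1,rot=q); print(lever())
P[2]=.25; r.move_linear(P,speed=.2)
P2=np.array(P)-np.r_[.0*FX+.0*FY,0]; 
r.move_to([.45,.30,.35],q)
for c in["top","scene"]:
    s=r.snapshot(c);print(c,lever(snap=s));b=(100,280,200,420) if c=="top" else (150,270,240,400)
    cv2.imwrite(f"pics/{c}5.png",cv2.resize(s["frame"][b[0]:b[1],b[2]:b[3]],None,fx=3.6 if c=="top" else 5,fy=3.3 if c=="top" else 5))
print(r.get_time_s(),r.get_wrist_force())
```

```text
(np.float64(0.39396936258366383), np.float64(0.11203735043766462)) [  1.36110861 -16.55172002   1.81036492]
True (np.float64(0.3981413773995037), np.float64(0.11121830977912191)) [  2.68880764 -18.35392124   0.79784312] (np.int64(32), 0.067, 0.0837, array([0.0815, 0.0848, 0.0854]))
(np.int64(35), 0.037, 0.0831, array([0.0819, 0.0858, 0.0874]))
top (np.int64(52), 0.093, 0.0834, array([0.0825, 0.0845, 0.0859]))
scene (np.int64(33), 0.044, 0.0828, array([0.0816, 0.0841, 0.0847]))
29.7667 [-0.00186091  0.73388358 -0.73160065]
```

View pics/top5.png

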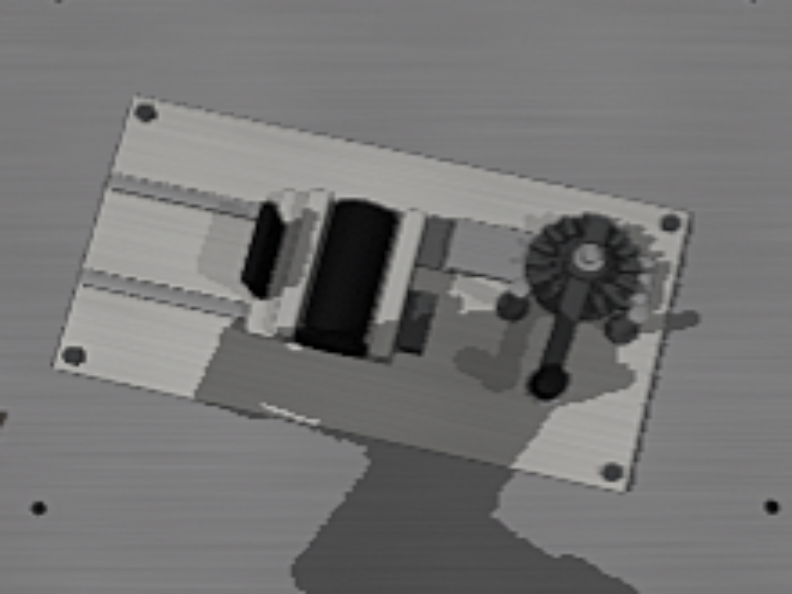

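View pics/scene5.png

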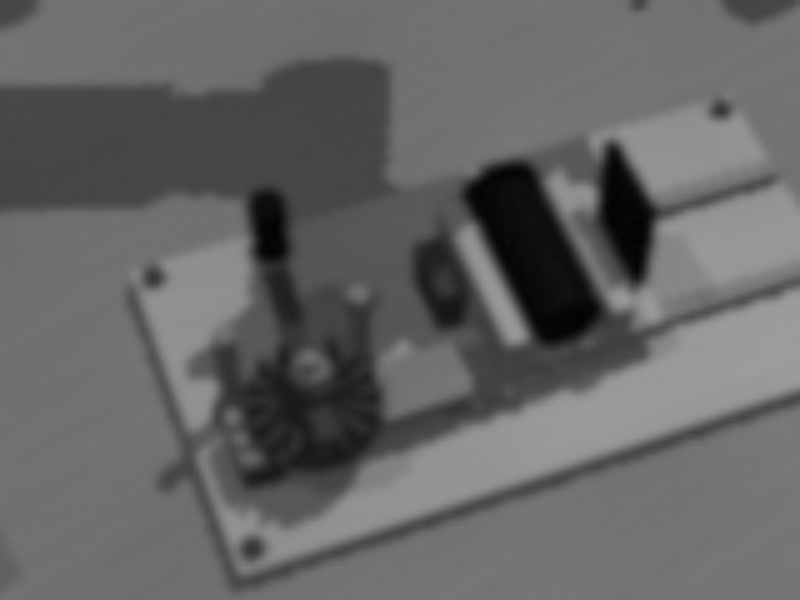

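The lever is down (arm top 83–84 mm, knob at (548,382)). It sits between its pillars without touching either one, so the hard stop must be the screw's limit. The nest is against its stop at (400,330), and the arm is clear. Handing in.

Run:
```python
from h import *
r.job_done(); print(r.get_time_s())
```

```text
the job is handed in; nothing more can be done
the job is handed in; nothing more can be done
```

I pushed the carriage home and clamped it tight, then handed the job in at about 30 s of the 64 s limit. `r.job_done()` gives no verdict, so the result rests on my own checks.

- **Carriage:** I pushed it with the shut fingers until it stopped. A second push stopped within 0.5 mm of the same place, and the pictures show the nest against the dark end stop.
- **Screw:** it took two tightening strokes. On the first the lever ran to near the pillar and was down in the teeth. On the second it landed on a tooth, dropped in when swung on, and stopped hard at about +0.1 rad, well short of the pillar. A firmer push did not turn it further: the tool read about 18 N, against the 2.5 N needed to turn the screw. I judged it tight from that, as I could not read the screw angle directly.
- **Lever:** it is let go and down, with the arm top at 83–84 mm against the expected 84 mm. The hand is well clear of everything.
- **Other things on the bench:** I did not go near the sleeve, tray or jar, and did not re-measure where they are.

The two cameras differ by about 0.05 rad on the lever angle, which does not affect these checks. No check failed.

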